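Lay out sherds beside their reference vessels for the record photograph

TASK

Lay out the finds for the record photograph: put each pot sherd flat on the middle of the blue pad in front of the reference vessel of its own ware (red by the bowl, white by the beaker, dark grey by the mug). Lay the black-and-white scale bar on the bare board midway between the middle pad and the pad to its right as seen from the robot, level with the two pads and pointing straight away from the robot along the pads' edges, and set the yellow marker on top of the sherd on the middle pad, at its centre. Leave the amber jar where it stands, and let go of everything.

Things in the scene. Friction and masses are not known exactly. Their poses are not given: they have to be found in the camera images.
- board: Fixed low taupe board, 205 (x) x 370 (y) x 6 mm thick; origin: centre of its underside. +x points to the back, away from the robot, +y to the left seen from the robot. Three pads lie on it in a row, centres at x = -48 mm and y = +135 (left), 0 (middle), -135 mm (right); the bare strips between pads are 51 mm wide, centred at y = +67.5 and -67.5 mm.
- bowl_station: Fixed on the board: a square blue foam pad, 84 x 84 x 3 mm, with a terracotta-red bowl (80 mm wide, 42 mm high) behind it (centre 98 mm from the pad's centre along +x). Origin: under the pad's centre at the board's upper face (pad top at z = +3 mm). Axes parallel to the board's. May be left, middle or right in the row.
- beaker_station: Fixed on the board: a square blue foam pad, 84 x 84 x 3 mm, with a white beaker with a blue band (56 mm wide, 58 mm high) behind it (centre 98 mm from the pad's centre along +x). Origin: under the pad's centre at the board's upper face (pad top at z = +3 mm). Axes parallel to the board's. May be left, middle or right in the row.
- mug_station: Fixed on the board: a square blue foam pad, 84 x 84 x 3 mm, with a dark grey mug with a loop handle (60 mm wide, 54 mm high, handle towards +y) behind it (centre 98 mm from the pad's centre along +x). Origin: under the pad's centre at the board's upper face (pad top at z = +3 mm). Axes parallel to the board's. May be left, middle or right in the row.
- red_sherd: Loose terracotta-red pot sherd, 60 mm long (one rounded rim end, one pointed end), 14 mm thick, flat faces. Grip its two parallel flanks, 38 mm apart across y, 38 mm long, centred on the origin. Origin: centre of its underside; z up, x along its length. 60 g. May lie on its pad turned any way. (The small bits in the clear tray are not part of the job.)
- white_sherd: Loose white pot sherd with blue stripes across its top, about 60 mm long, ragged ends, 14 mm thick, flat faces. Grip its two parallel flanks, 38 mm apart across y, 38 mm long, centred on the origin. Origin: centre of its underside; z up, x along its length. 60 g. May lie on its pad turned any way.
- grey_sherd: Loose dark grey pot sherd, about 61 mm long, pointed at both ends, 14 mm thick, flat faces. Grip its two parallel flanks, 38 mm apart across y, 38 mm long, centred on the origin. Origin: centre of its underside; z up, x along its length. 60 g. May lie on its pad turned any way.
- scale_bar: Loose photo scale bar in black and white blocks, 80 mm long (its x axis) x 20 mm wide (y) x 10 mm high; origin at the centre of its underside. 40 g.
- marker: Loose yellow round marker disc, 32 mm diameter, 9 mm high; origin at the centre of its underside. 20 g.
- jar: Bystander: small loose amber glass jar with a green cap, 44 mm diameter, 50 mm high, standing among the loose things; origin at the centre of its underside. Not to be moved.
Mind the look-alikes: they are no part of the job. Several things have the shape of the marker; the one meant has the colours described above. What is shaped like the grey_sherd but purple is not meant.

How it is judged:
At the end, for the whole second after the job is handed in: Sherds flat (0.1 rad), within 15 mm of their own pads' centres; bar on the board between middle and right pads, within 12 mm of midway, 15 mm of the line of pad centres, 0.2 rad of the board's x; marker flat on the middle pad's sherd within 12 mm of its centre; all at rest (horizontal distance between red_sherd and bowl_station below 0.015 m and angle between each of red_sherd, white_sherd, grey_sherd, scale_bar's own z axis and vertical below 0.1 rad and z of red_sherd in the frame of bowl_station between -0.001 and 0.008 m and horizontal distance between white_sherd and beaker_station below 0.015 m and z of white_sherd in the frame of beaker_station between -0.001 and 0.008 m and horizontal distance between grey_sherd and mug_station below 0.015 m and z of grey_sherd in the frame of mug_station between -0.001 and 0.008 m and x of scale_bar in the frame of board between -0.063 and -0.033 m and y of scale_bar in the frame of board between -0.0795 and -0.0555 m and z of scale_bar in the frame of board between 0.002 and 0.011 m and angle between the x axis of scale_bar and the x axis of board, either way round below 0.2 rad and ((y of bowl_station in the frame of board between -0.03 and 0.03 m and horizontal distance between marker and red_sherd below 0.012 m and z of marker in the frame of red_sherd between 0.01 and 0.019 m) or (y of beaker_station in the frame of board between -0.03 and 0.03 m and horizontal distance between marker and white_sherd below 0.012 m and z of marker in the frame of white_sherd between 0.01 and 0.019 m) or (y of mug_station in the frame of board between -0.03 and 0.03 m and horizontal distance between marker and grey_sherd below 0.012 m and z of marker in the frame of grey_sherd between 0.01 and 0.019 m)) and angle between marker's own z axis and vertical below 0.15 rad and linear speed of each of red_sherd, white_sherd, grey_sherd, scale_bar, marker below 0.02 m/s and angular speed of each of red_sherd, white_sherd, grey_sherd, scale_bar, marker below 0.2 rad/s); the robot touches nothing.
It fails at once if the amber jar is shifted by more than 20 mm or tipped over (distance of jar from where it was at the start of the episode above 0.02 m or angle between jar's own z axis and vertical above 0.3 rad).
It also fails if it takes over 136 s, if anything falls off the work surface, if the arm or the gripper's body presses on something with over 40 N, if the wrist force passes 120 N, or if a joint passes its speed limit or range.

ROBOT

A 6-joint arm with a two-finger parallel gripper is mounted at the origin on the work surface. World frame = base frame: x ahead of the robot, y to its left, z up, the work surface at z = 0. Lengths are in m, angles in rad, forces in N, time in s.
With the tool pointing down it reaches from about 0.3 to 0.875 m from the base axis. Payload 6.4 kg.
Tool frame: the origin (TCP) lies at the very end of the fingers, on their centre line; the grasp point (between the pads) lies 19 mm behind it; z points along the fingers, y is the line along which they close (so a half turn about z gives the same grasp; the last joint's range is limited). The gripper opens to 85 mm and grips with 20 to 120 N. Pads are 22 mm wide; open, the fingers measure 114 mm over their backs; the gripper's body (76 mm by 85 mm) begins 54 mm behind the grasp point. The pads swing forward as they close: fully open they stand 13 mm farther back than shut.
Start: joints at [1.107, 0.181, 1.607, -0, 1.354, -0.206], TCP at [0.147, 0.556, 0.231] pointing down, gripper open.
Joint ranges: [-2.99, 2.99], [-0.89, 2.07], [0.3, 2.58], [-1.14, 4.28], [0, 2.63], [-3.12, 3.12]. Speed limits (rad/s): [2.57, 2.57, 3.01, 3.14, 3.14, 3.14].

INTERFACE

Orientations are given as a unit quaternion [w, x, y, z].
In Python, from bench import ctrl gives the robot as it stands.
- The arm moves only by the tool jog_arm, never from a script. Its argument "series" is a list that holds one entry, the list of rows, each a list of 7 numbers: the shift along the tool's x, y, z in mm, then the turn, a rotation vector about the tool's x, y, z in rad, then the finger opening in mm, from 0 to 85.4. In form: [[[tx, ty, tz, rx, ry, rz, gripper], ...]]. A call has exactly 10 rows; each row shifts and turns the commanded pose from where the row before left it, along the tool's axes as they then stand; what a row does not reach is not made up. A row lasts 1/10 s, in which the tool goes at most 50 mm and 8.59 degrees, less where a joint would pass 70% of its speed; a pose out of reach is approached as far as the arm can. A call with a gripper value outside its range is refused whole. The fingers move at their own pace and stop on an object; the grip force is fixed at half the most. Time passes only in rows, so rows that do not move let the fingers close, or fill a call up. It gives the time, the measured TCP pose, the force, the opening and the grip force at its end, in the units of the state.
- ctrl.get_obs(): the state, without advancing time (a new reading comes with each control period).
- ctrl.camera(name): name is "scene" or "top" or "wrist"; returns a dict with "frame" (420x560x3 uint8, blue, green, red), "z_map" (420x560 float32, m along the optical axis (not along the pixel's ray), 0 where there is no reading), "fx", "fy", "cx", "cy" (pixels), "xyz" and "rotation" of the camera in the world. Camera axes: x right, y down, z forward; pixel columns grow to the right and rows downward; lengths in m; the calibration is good to about 2 mm. A picture is of the moment at which its call begins.
- ctrl.hand_in(): hands the job in; it is judged then, once.
The state is a dict: "time_s": time; "q": joint angles; "dq": joint speeds; "joint_efforts": joint torques, N m; "eef_pos": TCP position; "eef_rot": TCP orientation; "wrist_force": force on the tool from outside, world axes, zero at the start; "torque": the same for the moment, N m; "opening": opening from 0.0 (shut) to 1.0 (fully open); "grasp_force": force on a finger pad.
Only numpy, scipy, OpenCV 4.12 (cv2) and the standard library are available. Lean on these libraries where they do the work, as an engineer would, in place of code of your own. Each camera call takes 0.05 s, during which the arm holds its last target. There are 200 camera calls.

## Working session

There is one attempt and no reset: what is moved stays moved. The work goes in short steps, Python scripts to look and compute and a tool call to move; the robot and the scene stay as the last step left them, time stands still between calls to the robot, and variables do not carry over. Pictures are saved under pics/ and viewed, at most 14 in all, crops included, and the job is handed in when it is done.

Besides the shell and the picture viewer there is one more tool, called after ">>>" as name(argument=value, ...) on one line, values as JSON. jog_arm: Moves the arm, as the interface text tells. Its arguments: {"type":"object","properties":{"series":{"type":"array"}},"required":["series"]}

```bash
mkdir -p pics
python3 - <<'E'
from bench import ctrl
import cv2,numpy as np,pickle
d={n:ctrl.camera(n) for n in("top","scene")}
pickle.dump(d,open('c0.pkl','wb'))
for n in d: cv2.imwrite(f'pics/{n}0.png',cv2.resize(d[n]['frame'],(800,600)))
for n in d: print(n,d[n]['fx'],d[n]['cx'],d[n]['cy'],d[n]['xyz'],d[n]['rotation'])
o=ctrl.get_obs();print(o)
E
```

```text
top 527.3819637451033 278.0821283740656 209.0824610561762 [ 0.35023714 -0.00123119  1.20273299] [ 0.05270233 -0.69626913  0.71432195 -0.04664665]
scene 478.9016182258706 281.9383590976487 205.09979597825335 [ 1.13441707 -0.68838262  0.77707983] [-0.40685992  0.83573919  0.33267411 -0.15916328]
{'time_s': 0.1, 'q': array([ 1.10667395e+00,  1.81477314e-01,  1.60793875e+00,  2.27321571e-05,
        1.35380028e+00, -2.06326135e-01]), 'dq': array([-0.00102217, -0.00145348, -0.00268538, -0.00118303,  0.00035285,
       -0.00103545]), 'joint_efforts': array([ 1.14845656e-05, -4.45880663e+01, -3.52237344e+01, -8.38415485e-05,
        4.17992022e-03, -2.13474414e-05]), 'eef_pos': array([0.1463532 , 0.55553409, 0.23045345]), 'eef_rot': array([-2.77560856e-04,  1.28543875e-01,  9.91703490e-01, -7.63002614e-04]), 'wrist_force': array([ 0.68447445, -0.8603863 ,  0.12583944]), 'torque': array([0.03281751, 0.06604495, 0.01200559]), 'grasp_force': 0.0, 'opening': 0.9981550069119258}
```

View pics/top0.png

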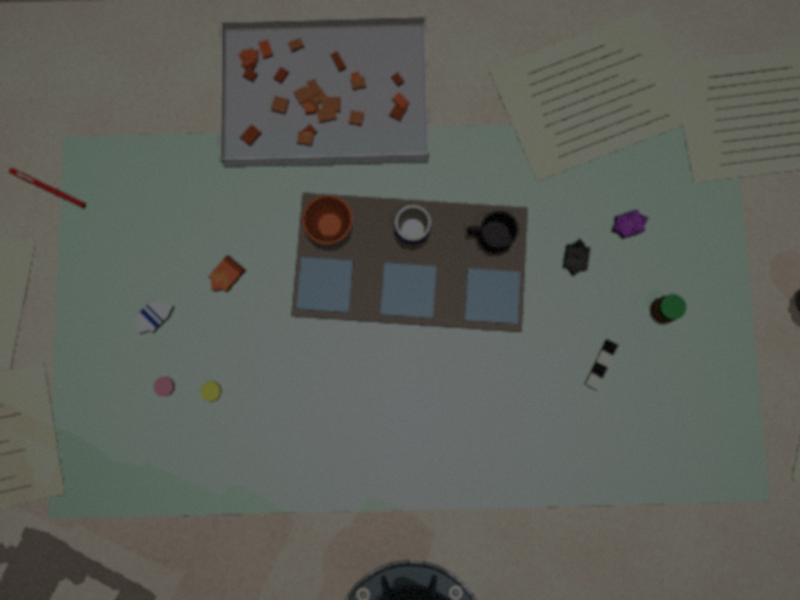

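View pics/scene0.png

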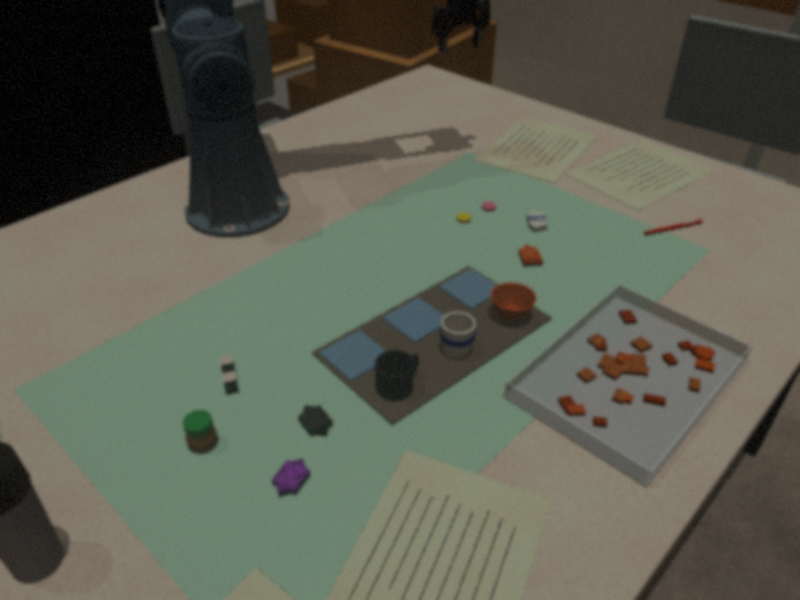

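```bash
cat > h.py <<'E'
import numpy as np,cv2
from scipy.spatial.transform import Rotation as R
def rot(q): return R.from_quat([q[1],q[2],q[3],q[0]]).as_matrix()
def proj(c,P):
    p=(np.atleast_2d(P)-c['xyz'])@rot(c['rotation'])
    return np.c_[c['fx']*p[:,0]/p[:,2]+c['cx'],c['fy']*p[:,1]/p[:,2]+c['cy']]
def ortho(c,xr,yr,z,s):
    """top-down map: up=+x, left=+y, s px per mm"""
    H,W=int((xr[1]-xr[0])*1000*s),int((yr[1]-yr[0])*1000*s)
    r,k=np.mgrid[:H,:W]
    P=np.stack([xr[1]-r/s/1000,yr[1]-k/s/1000,np.full(r.shape,z)],-1).reshape(-1,3)
    m=proj(c,P).astype(np.float32).reshape(H,W,2)
    return cv2.remap(c['frame'],m[...,0],m[...,1],cv2.INTER_CUBIC)
def world(uv,xr,yr,s): return np.c_[xr[1]-uv[:,1]/s/1000,yr[1]-uv[:,0]/s/1000]
E
python3 - <<'E'
import pickle
from h import *
c=pickle.load(open('c0.pkl','rb'))['top']
for n,xr,yr in(('L',(.2,.5),(.2,.5)),('R',(.2,.5),(-.5,-.2))):
    im=ortho(c,xr,yr,.014,2)
    im=cv2.convertScaleAbs(im,alpha=1.8)
    for i in range(0,600,100):
        cv2.line(im,(i,0),(i,8),(0,0,255));cv2.line(im,(0,i),(8,i),(0,0,255))
    cv2.imwrite(f'pics/o{n}.png',im)
    globals()['im'+n]=im
cv2.imwrite('pics/oLR.png',cv2.resize(np.hstack([imL,imR]),(800,400)))
xr,yr=(.3,.65),(-.25,.25)
im=ortho(c,xr,yr,.009,2);hsv=cv2.cvtColor(im,cv2.COLOR_BGR2HSV)
m=cv2.inRange(hsv,(95,60,40),(115,255,255))
for k in cv2.findContours(m,0,1)[0]:
    if cv2.contourArea(k)>10000:
        r=cv2.minAreaRect(k);print(world(np.array([r[0]]),xr,yr,2),r[1],r[2])
# heights
z=c['z_map'];v,u=np.mgrid[:420,:560]
P=np.stack([(u-c['cx'])/c['fx']*z,(v-c['cy'])/c['fy']*z,z],-1)@rot(c['rotation']).T+c['xyz']
m=((P[...,2]>.006)&(z>0)&(P[...,0]>.15)&(P[...,0]<.58)&(abs(P[...,1])>.19)&(abs(P[...,1])<.5)).astype(np.uint8)
n,l,st,ce=cv2.connectedComponentsWithStats(m)
for i in range(1,n):
    if st[i,4]>60: print(st[i,4],P[l==i].mean(0).round(4),np.percentile(P[l==i][:,2],80).round(4),cv2.minAreaRect((P[l==i][:,:2]*1000).astype(np.float32)))
E
```

```text
[[ 0.52115842 -0.14441577]] (160.001953125, 159.80296325683594) 5.710593223571777
175 [ 0.5676 -0.2812  0.0129] 0.0153 ((565.2145385742188, -281.8485107421875), (39.85013198852539, 30.003446578979492), 85.48662567138672)
327 [0.5615 0.2821 0.0134] 0.0156 ((563.5146484375, 283.57550048828125), (38.250038146972656, 58.980377197265625), 47.4752082824707)
401 [ 0.4884 -0.4128  0.0405] 0.0505 ((486.9349365234375, -418.050048828125), (48.804527282714844, 41.6572265625), 37.647281646728516)
414 [0.501  0.397  0.0135] 0.0155 ((501.4648742675781, 398.19720458984375), (40.039710998535156, 66.63941192626953), 45.96704864501953)
307 [ 0.4061 -0.3125  0.0096] 0.0113 ((406.1279602050781, -312.8282775878906), (20.549345016479492, 80.38142395019531), 61.222938537597656)
135 [0.3886 0.3793 0.0094] 0.0113 ((389.1921691894531, 379.2037048339844), (30.228288650512695, 29.31073760986328), 88.24472045898438)
136 [0.3798 0.3045 0.0092] 0.0108 ((380.55548095703125, 304.67608642578125), (29.835203170776367, 29.128833770751953), 88.3026123046875)
```

View pics/oL.png

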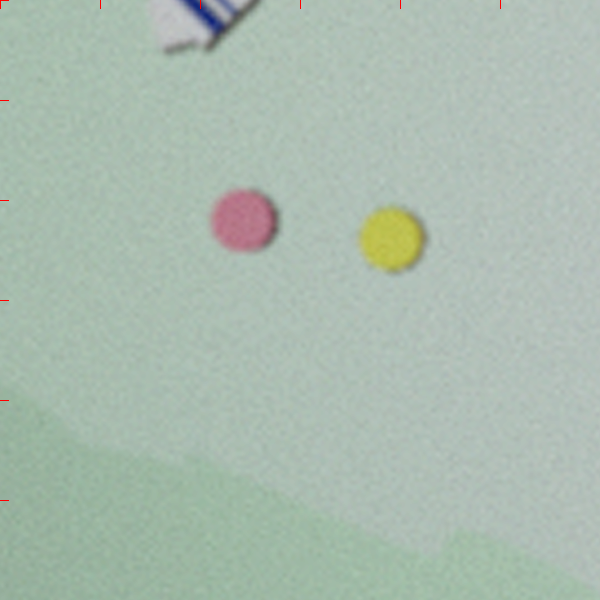

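View pics/oR.png

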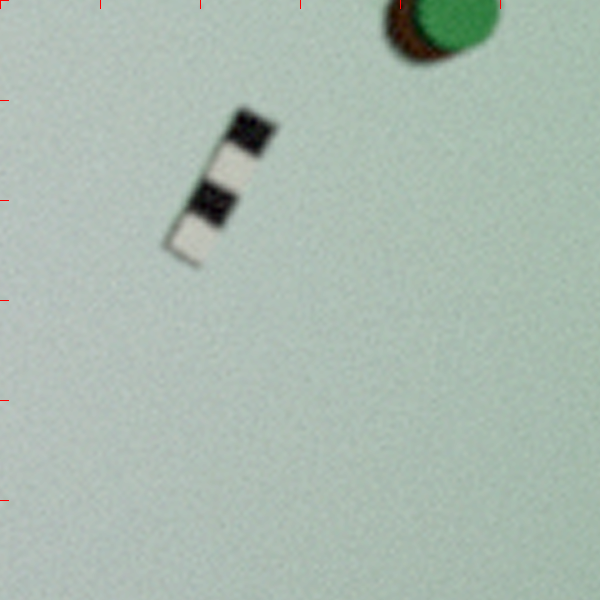

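Run:
```python
import pickle
from h import *
c=pickle.load(open('c0.pkl','rb'))['top']
T=[]
for xr,yr in(((.525,.605),(.24,.32)),((.46,.54),(.36,.44)),((.53,.61),(-.33,-.25))):
    im=cv2.convertScaleAbs(ortho(c,xr,yr,.014,3.3),alpha=2.2)
    for i in range(0,264,33):
        cv2.line(im,(i,0),(i,6),(0,0,255));cv2.line(im,(0,i),(6,i),(0,0,255))
    T.append(im)
cv2.imwrite('pics/sh.png',np.hstack(T))
xr,yr=(.4,.65),(-.22,.22)
im=ortho(c,xr,yr,.009,2);hsv=cv2.cvtColor(im,cv2.COLOR_BGR2HSV)
for y in(.135,0,-.135): 
    p=hsv[int((.65-.52)*2000),int((.22-y)*2000)];print(p)
m=cv2.inRange(hsv,(93,50,40),(115,255,255))
m=cv2.morphologyEx(m,cv2.MORPH_OPEN,np.ones((15,15)))
for k in cv2.findContours(m,0,1)[0]:
    if cv2.contourArea(k)>5000:
        r=cv2.minAreaRect(k);print(world(np.array([r[0]]),xr,yr,2),r[1],r[2])
```

```text
Traceback (most recent call last):
ValueError: all the input array dimensions except for the concatenation axis must match exactly, but along dimension 0, the array at index 0 has size 263 and the array at index 1 has size 264
```

>>> jog_arm(series=[[[0, 0, 0, 0, 0, 0.097, 85], [0, 0, 0, 0, 0, 0.097, 85], [0, 0, 0, 0, 0, 0.097, 85], [0, 0, 0, 0, 0, 0.097, 85], [0, 0, 0, 0, 0, 0.097, 85], [-40, 6, 0, 0, 0, 0, 85], [-40, 6, 0, 0, 0, 0, 85], [-40, 6, 0, 0, 0, 0, 85], [-40, 6, 0, 0, 0, 0, 85], [-40, 6, 0, 0, 0, 0, 85]]])

```text
time_s: 1.1
eef_pos: [0.3151, 0.4417, 0.231]
eef_rot: [-0.0, 0.363, 0.932, -0.0]
wrist_force: [0.2, 0.3, -0.2]
opening: 0.995
grasp_force: 0.0
```

```bash
cat >> h.py <<'E'
def yaw(o):
    M=rot(o['eef_rot']); return np.degrees(np.arctan2(M[1,1],M[0,1]))
def go(o,p,y=None):
    """tool-axes shift (mm) after turning rz (rad) in place first"""
    a=yaw(o); y=a if y is None else y
    d=(a-y+90)%180-90 ; y=a-d; t=np.radians(y)
    Y=np.array([np.cos(t),np.sin(t),0]);X=np.cross(Y,[0,0,-1]);dl=(np.array(p)-o['eef_pos'])*1000
    return 'rz %.3f  shift %.1f %.1f %.1f'%(np.radians(d),X@dl,Y@dl,-dl[2])
E
python3 - <<'E'
import pickle
from h import *
from bench import ctrl
o=ctrl.get_obs();print(o['eef_pos'],yaw(o),rot(o['eef_rot'])[:,2],go(o,(.5625,.2825,.10),47.5))
c=pickle.load(open('c0.pkl','rb'))['top']
T=[]
for xr,yr in(((.525,.605),(.24,.32)),((.46,.54),(.36,.44)),((.53,.61),(-.33,-.25))):
    im=cv2.convertScaleAbs(ortho(c,xr,yr,.014,3.3),alpha=2.2)[:262,:262]
    for i in range(0,262,33):
        cv2.line(im,(i,0),(i,6),(0,0,255));cv2.line(im,(0,i),(6,i),(0,0,255))
    T.append(im)
cv2.imwrite('pics/sh.png',np.hstack(T))
xr,yr=(.4,.65),(-.22,.22)
im=ortho(c,xr,yr,.009,2);hsv=cv2.cvtColor(im,cv2.COLOR_BGR2HSV)
for y in(.135,0,-.135): 
    p=hsv[int((.65-.52)*2000),int((.22-y)*2000)];print(p)
m=cv2.inRange(hsv,(93,50,40),(115,255,255))
m=cv2.morphologyEx(m,cv2.MORPH_OPEN,np.ones((15,15)))
for k in cv2.findContours(m,0,1)[0]:
    if cv2.contourArea(k)>5000:
        r=cv2.minAreaRect(k);print(world(np.array([r[0]]),xr,yr,2),r[1],r[2])
E
```

```text
[0.31507624 0.44165796 0.2309531 ] 47.45835551639488 [-4.61782629e-04 -3.81537303e-04 -9.99999821e-01] rz -0.001  shift -289.9 49.8 131.0
[100  62  95]
[102  60  97]
[102  58  97]
[[ 0.52038791 -0.14441418]] (164.29306030273438, 164.20643615722656) 4.969740390777588
[[ 0.53361966 -0.01018594]] (162.11431884765625, 163.73963928222656) 5.013113975524902
[[0.5461203  0.12359766]] (162.69277954101562, 164.4372100830078) 5.370995044708252
```

View pics/sh.png

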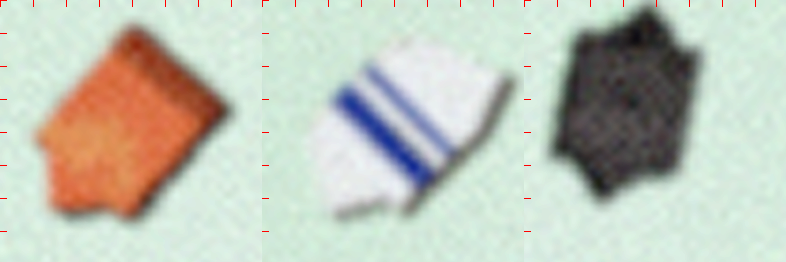

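>>> jog_arm(series=[[[-30, 5, 13, 0, 0, -0.018, 60], [-30, 5, 13, 0, 0, 0, 60], [-30, 5, 13, 0, 0, 0, 60], [-30, 5, 13, 0, 0, 0, 60], [-30, 5, 13, 0, 0, 0, 60], [-30, 5, 13, 0, 0, 0, 60], [-30, 5, 13, 0, 0, 0, 60], [-30, 5, 13, 0, 0, 0, 60], [-30, 4, 13, 0, 0, 0, 60], [-25, 2, 14, 0, 0, 0, 60]]])

```text
time_s: 2.1
eef_pos: [0.5664, 0.2801, 0.0994]
eef_rot: [-0.0, 0.355, 0.935, -0.0]
wrist_force: [-0.3, -0.0, -0.2]
opening: 0.7
grasp_force: 0.0
```

Run:
```python
from h import *
from bench import ctrl
o=ctrl.get_obs();print(o['eef_pos'],o['opening'],yaw(o),go(o,(.567,.28,.004),48.5))
w=ctrl.camera('wrist');cv2.imwrite('pics/w1.png',cv2.convertScaleAbs(w['frame'],alpha=1.5))
print(proj(w,[[.567,.28,.014],[.567+.03*np.cos(np.radians(138.5)),.28+.03*np.sin(np.radians(138.5)),.014]]))
```

```text
[0.56641372 0.28013839 0.09939543] 0.699805917106248 48.439502903668206 rz -0.001  shift -0.5 0.3 95.4
[[281.45638324 215.62304671]
 [281.3721184  172.23285426]]
```

View pics/w1.png

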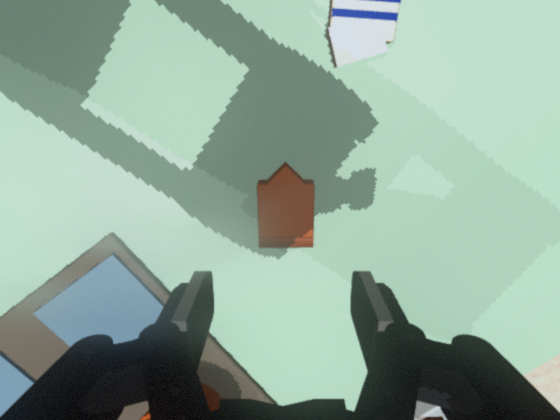

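>>> jog_arm(series=[[[1, 1, 15, 0, 0, 0, 60], [1, 1, 20, 0, 0, 0, 60], [0, 0, 20, 0, 0, 0, 60], [0, 0, 20, 0, 0, 0, 60], [0, 0, 15, 0, 0, 0, 60], [0, 0, 5.5, 0, 0, 0, 60], [0, 0, 0, 0, 0, 0, 30], [0, 0, 0, 0, 0, 0, 30], [0, 0, 0, 0, 0, 0, 30], [0, 0, 0, 0, 0, 0, 30]]])

```text
time_s: 3.15
eef_pos: [0.5657, 0.2843, 0.0057]
eef_rot: [0.001, 0.355, 0.935, 0.0]
wrist_force: [0.3, 0.2, -1.2]
opening: 0.424
grasp_force: 59.9
```

Run:
```python
from h import *
from bench import ctrl
o=ctrl.get_obs();print(o['eef_pos'],o['opening'],o['grasp_force'],o['wrist_force'],yaw(o),go(o,(.5461,.1236,.08)))
```

```text
[0.56571381 0.28427594 0.00571956] 0.42372953158094384 59.92074429988861 [ 0.31902176  0.21389854 -1.23777326] 48.473388769015806 rz 0.000  shift -91.8 -133.3 -74.3
```

>>> jog_arm(series=[[[0, 0, -30, 0, 0, 0, 30], [0, 0, -30, 0, 0, 0, 30], [-15, -22, 0, 0, 0, 0, 30], [-16, -22, 0, 0, 0, 0, 30], [-15, -22, 0, 0, 0, 0, 30], [-15, -22, 0, 0, 0, 0, 30], [-15, -22, 0, 0, 0, 0, 30], [-16, -23, 0, 0, 0, 0, 30], [0, 0, 20, 0, 0, 0, 30], [0, 0, 20, 0, 0, 0, 30]]])

```text
time_s: 4.15
eef_pos: [0.5471, 0.1224, 0.0257]
eef_rot: [0.002, 0.355, 0.935, 0.001]
wrist_force: [0.5, 0.9, -1.2]
opening: 0.422
grasp_force: 60.3
```

Run:
```python
from h import *
from bench import ctrl
o=ctrl.get_obs();print(o['eef_pos'],o['opening'],go(o,(.5461,.1236,.0155)))
```

```text
[0.54709209 0.12237114 0.02573523] 0.42211709366588196 rz 0.000  shift 1.6 0.3 10.2
```

>>> jog_arm(series=[[[1, 0, 4, 0, 0, 0, 30], [0, 0, 3, 0, 0, 0, 30], [0, 0, 3, 0, 0, 0, 30], [0, 0, 0, 0, 0, 0, 30], [0, 0, 0, 0, 0, 0, 60], [0, 0, 0, 0, 0, 0, 60], [0, 0, 0, 0, 0, 0, 60], [0, 0, -20, 0, 0, 0, 60], [0, 0, -40, 0, 0, 0, 60], [0, 0, -40, 0, 0, 0, 60]]])

```text
time_s: 5.15
eef_pos: [0.5442, 0.1241, 0.1153]
eef_rot: [-0.001, 0.355, 0.935, -0.0]
wrist_force: [1.4, -0.6, -0.5]
opening: 0.703
grasp_force: 0.0
```

Run:
```python
from h import *
from bench import ctrl
o=ctrl.get_obs();print(o['eef_pos'],o['opening'],go(o,(.502,.398,.1),45.5))
w=ctrl.camera('wrist');cv2.imwrite('pics/w2.png',cv2.convertScaleAbs(w['frame'],alpha=1.5))
```

```text
[0.54422936 0.1241252  0.11532923] 0.7032945310161962 rz 0.052  shift 222.1 165.7 15.3
```

View pics/w2.png

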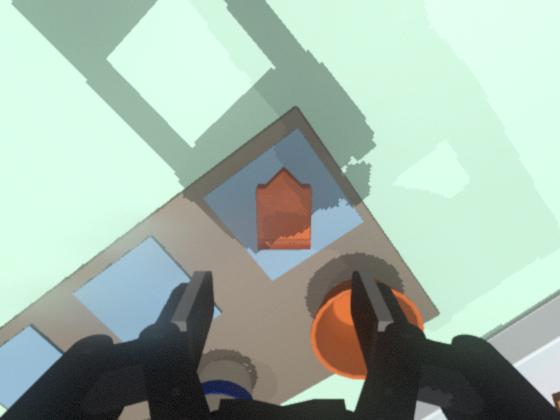

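>>> jog_arm(series=[[[22, 17, 1, 0, 0, 0.052, 60], [22, 17, 1, 0, 0, 0, 60], [22, 17, 1, 0, 0, 0, 60], [22, 17, 2, 0, 0, 0, 60], [22, 17, 2, 0, 0, 0, 60], [22, 17, 2, 0, 0, 0, 60], [22, 17, 2, 0, 0, 0, 60], [22, 17, 2, 0, 0, 0, 60], [22, 16, 2, 0, 0, 0, 60], [24, 14, 2, 0, 0, 0, 60]]])

```text
time_s: 6.2
eef_pos: [0.5017, 0.3991, 0.0978]
eef_rot: [0.0, 0.379, 0.925, 0.0]
wrist_force: [-0.1, 0.1, -0.3]
opening: 0.702
grasp_force: 0.0
```

Run:
```python
from h import *
from bench import ctrl
o=ctrl.get_obs();print(o['eef_pos'],yaw(o),go(o,(.502,.4,.0055),45.5))
w=ctrl.camera('wrist');cv2.imwrite('pics/w3.png',cv2.convertScaleAbs(w['frame'][100:350,120:440],None,1.4))
print(proj(w,[[o['eef_pos'][0],o['eef_pos'][1],.014]]))
im=w['frame'].copy();h=cv2.cvtColor(im,cv2.COLOR_BGR2HSV);print(h[212,284],h[100,100])
m=cv2.inRange(h,(0,0,130),(180,30,255));m[260:]=0
n,l,st,ce=cv2.connectedComponentsWithStats(m);print([(s,c) for s,c in zip(st,ce) if s[4]>500])
```

```text
[0.50168715 0.39909475 0.09777343] 45.483797378563445 rz -0.000  shift 0.4 0.9 92.3
[[280.84466248 215.71644154]]
[106  85  66] [ 71  41 138]
[(array([     0,      0,    560,    420, 226620], dtype=int32), array([270.3621172 , 215.49580796])), (array([ 447,    0,  113,  153, 8565], dtype=int32), array([521.47799183,  50.96509048]))]
```

View pics/w3.png

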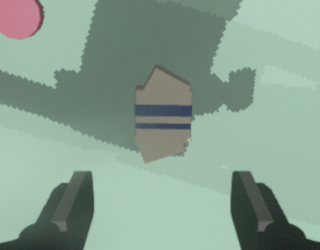

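>>> jog_arm(series=[[[-1, 1, 15, 0, 0, 0, 60], [0, 1, 20, 0, 0, 0, 60], [0, 0, 20, 0, 0, 0, 60], [0, 0, 20, 0, 0, 0, 60], [0, 0, 12, 0, 0, 0, 60], [0, 0, 5, 0, 0, 0, 60], [0, 0, 0, 0, 0, 0, 30], [0, 0, 0, 0, 0, 0, 30], [0, 0, 0, 0, 0, 0, 30], [0, 0, 0, 0, 0, 0, 30]]])

```text
time_s: 7.25
eef_pos: [0.5043, 0.399, 0.0067]
eef_rot: [0.001, 0.379, 0.926, 0.001]
wrist_force: [-0.1, -0.4, -1.2]
opening: 0.42
grasp_force: 59.9
```

Run:
```python
from h import *
from bench import ctrl
o=ctrl.get_obs();print(o['eef_pos'],o['opening'],o['grasp_force'],go(o,(.533,-.0105,.08)))
```

```text
[0.50432032 0.39898054 0.00668989] 0.42034522266459284 59.86943119758507 rz 0.000  shift -307.5 -272.0 -73.3
```

>>> jog_arm(series=[[[0, 0, -25, 0, 0, 0, 30], [0, 0, -25, 0, 0, 0, 30], [0, 0, -25, 0, 0, 0, 30], [-31, -27, 0, 0, 0, 0, 30], [-31, -27, 0, 0, 0, 0, 30], [-31, -27, 0, 0, 0, 0, 30], [-31, -28, 0, 0, 0, 0, 30], [-31, -27, 0, 0, 0, 0, 30], [-31, -27, 0, 0, 0, 0, 30], [-31, -27, 0, 0, 0, 0, 30]]])

```text
time_s: 8.25
eef_pos: [0.5255, 0.1095, 0.0814]
eef_rot: [0.001, 0.379, 0.926, 0.0]
wrist_force: [0.5, 0.4, -0.9]
opening: 0.42
grasp_force: 60.1
```

>>> jog_arm(series=[[[-31, -27, 0, 0, 0, 0, 30], [-30, -27, 0, 0, 0, 0, 30], [-29, -27, 0, 0, 0, 0, 30], [0, 0, 15, 0, 0, 0, 30], [0, 0, 20, 0, 0, 0, 30], [0, 0, 15, 0, 0, 0, 30], [0, 0, 0, 0, 0, 0, 30], [0, 0, 0, 0, 0, 0, 30], [0, 0, 0, 0, 0, 0, 30], [0, 0, 0, 0, 0, 0, 30]]])

```text
time_s: 9.25
eef_pos: [0.5335, -0.0097, 0.0318]
eef_rot: [0.001, 0.378, 0.926, 0.0]
wrist_force: [-0.3, -1.1, -0.9]
opening: 0.422
grasp_force: 60.1
```

Run:
```python
from h import *
from bench import ctrl
o=ctrl.get_obs();print(o['eef_pos'],o['opening'],o['grasp_force'],go(o,(.533,-.0105,.0165)))
```

```text
[ 0.53354471 -0.00969864  0.03176362] 0.42195420044576054 60.14751606591744 rz 0.000  shift -0.2 -1.0 15.3
```

>>> jog_arm(series=[[[0, -1, 6, 0, 0, 0, 30], [0, 0, 5, 0, 0, 0, 30], [0, 0, 4, 0, 0, 0, 30], [0, 0, 0, 0, 0, 0, 30], [0, 0, 0, 0, 0, 0, 60], [0, 0, 0, 0, 0, 0, 60], [0, 0, 0, 0, 0, 0, 60], [0, 0, -20, 0, 0, 0, 60], [0, 0, -40, 0, 0, 0, 60], [0, 0, -40, 0, 0, 0, 60]]])

```text
time_s: 10.25
eef_pos: [0.5311, -0.0103, 0.1161]
eef_rot: [-0.001, 0.379, 0.925, -0.0]
wrist_force: [0.3, 0.5, 0.9]
opening: 0.702
grasp_force: 0.0
```

Run:
```python
from h import *
from bench import ctrl
o=ctrl.get_obs();print(o['eef_pos'],o['opening'],yaw(o),o['q'],go(o,(.578,-.281,.1),79))
```

```text
[ 0.53110402 -0.01034282  0.11611508] 0.7018772168538185 45.485396639105666 [-2.43107511e-01  2.21539771e-01  1.81127319e+00  3.02068600e-05
  1.11114914e+00 -1.03698966e+00] rz -0.585  shift -97.7 -256.7 16.1
```

>>> jog_arm(series=[[[0, 0, 0, 0, 0, -0.146, 60], [0, 0, 0, 0, 0, -0.146, 60], [0, 0, 0, 0, 0, -0.146, 60], [0, 0, 0, 0, 0, -0.147, 60], [-16, -43, 2, 0, 0, 0, 60], [-16, -43, 2, 0, 0, 0, 60], [-16, -43, 3, 0, 0, 0, 60], [-16, -43, 3, 0, 0, 0, 60], [-17, -43, 3, 0, 0, 0, 60], [-17, -42, 3, 0, 0, 0, 60]]])

```text
time_s: 11.25
eef_pos: [0.5793, -0.2834, 0.0996]
eef_rot: [0.0, 0.096, 0.995, 0.0]
wrist_force: [0.6, 0.2, 0.3]
opening: 0.702
grasp_force: 0.0
```

Run:
```python
from h import *
from bench import ctrl
w=ctrl.camera('wrist');cv2.imwrite('pics/w4.png',cv2.convertScaleAbs(w['frame'][100:350,120:440],None,1.8))
o=ctrl.get_obs();print(o['eef_pos'],yaw(o),go(o,(.578,-.281,.0055),79))
print(proj(w,[[o['eef_pos'][0],o['eef_pos'][1],.014]]))
```

```text
[ 0.57983966 -0.29088939  0.09964223] 78.77409113672763 rz -0.004  shift 3.7 9.4 94.1
[[271.12066768 217.30189402]]
```

View pics/w4.png

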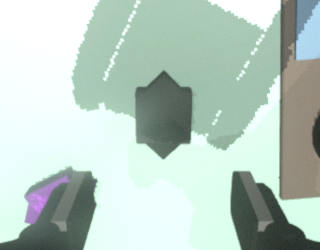

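Run:
```python
from h import *
from bench import ctrl
w=ctrl.camera('wrist');o=ctrl.get_obs();print(o['eef_pos'],yaw(o))
print(proj(w,[[o['eef_pos'][0],o['eef_pos'][1],.014]]))
h=cv2.cvtColor(w['frame'],cv2.COLOR_BGR2GRAY);m=(h<60).astype(np.uint8);m[270:]=0;m[:,:180]=0;m[:,380:]=0
n,l,st,ce=cv2.connectedComponentsWithStats(m);print([(s,c) for s,c in zip(st[1:],ce[1:]) if s[4]>500])
```

```text
[ 0.57939968 -0.28753827  0.0995457 ] 78.72513995691591
[[287.02018205 212.63514603]]
[(array([ 267,  168,   57,   87, 3138], dtype=int32), array([297.84958572, 210.02039516]))]
```

>>> jog_arm(series=[[[1, 3, 15, 0, 0, 0, 60], [1, 3, 20, 0, 0, 0, 60], [0, 0, 15, 0, 0, 0, 60], [0, 0, 0, 0, 0, 0, 60], [0, 0, 0, 0, 0, 0, 60], [0, 0, 0, 0, 0, 0, 60], [0, 0, 0, 0, 0, 0, 60], [0, 0, 0, 0, 0, 0, 60], [0, 0, 0, 0, 0, 0, 60], [0, 0, 0, 0, 0, 0, 60]]])

```text
time_s: 12.35
eef_pos: [0.5785, -0.2754, 0.0501]
eef_rot: [0.0, 0.096, 0.995, -0.0]
wrist_force: [-0.3, 0.0, -1.4]
opening: 0.701
grasp_force: 0.0
```

Run:
```python
from h import *
from bench import ctrl
for i in range(2):
    w=ctrl.camera('wrist');o=ctrl.get_obs();print(o['eef_pos'],yaw(o),go(o,(.579,-.281,.0055)))
    print(proj(w,[[o['eef_pos'][0],o['eef_pos'][1],.014]]))
    h=cv2.cvtColor(w['frame'],cv2.COLOR_BGR2GRAY);m=(h<60).astype(np.uint8);m[270:]=0;m[:,:180]=0;m[:,380:]=0
    n,l,st,ce=cv2.connectedComponentsWithStats(m);print([(s,c) for s,c in zip(st[1:],ce[1:]) if s[4]>500])
```

```text
[ 0.57847438 -0.27528977  0.04995921] 79.00947650490124 rz 0.000  shift -1.6 -5.5 44.5
[[281.79508781 245.32601381]]
[(array([ 242,  195,   63,   75, 3199], dtype=int32), array([276.93591747, 239.30134417]))]
[ 0.57840415 -0.27530602  0.04989655] 79.00210281106146 rz 0.000  shift -1.7 -5.5 44.4
[[281.68277826 245.41007992]]
[(array([ 242,  196,   63,   74, 3227], dtype=int32), array([276.65509761, 239.30926557]))]
```

>>> jog_arm(series=[[[0, -4, 10, 0, 0, 0, 60], [0, 0, 15, 0, 0, 0, 60], [0, 0, 14, 0, 0, 0, 60], [0, 0, 5, 0, 0, 0, 60], [0, 0, 0, 0, 0, 0, 60], [0, 0, 0, 0, 0, 0, 30], [0, 0, 0, 0, 0, 0, 30], [0, 0, 0, 0, 0, 0, 30], [0, 0, 0, 0, 0, 0, 30], [0, 0, 0, 0, 0, 0, 30]]])

```text
time_s: 13.45
eef_pos: [0.5782, -0.2795, 0.0066]
eef_rot: [0.001, 0.096, 0.995, -0.0]
wrist_force: [0.1, -0.4, 3.8]
opening: 0.422
grasp_force: 60.3
```

Run:
```python
from h import *
from bench import ctrl
o=ctrl.get_obs();print(o['eef_pos'],o['opening'],o['grasp_force'],go(o,(.520,-.1445,.0165)))
```

```text
[ 0.57824336 -0.27951936  0.00663802] 0.4219792582401306 60.33272775588557 rz 0.000  shift 82.9 121.4 -9.9
```

>>> jog_arm(series=[[[0, 0, -20, 0, 0, 0, 30], [0, 0, -20, 0, 0, 0, 30], [10, 15, -10, 0, 0, 0, 30], [15, 22, 0, 0, 0, 0, 30], [15, 22, 0, 0, 0, 0, 30], [15, 22, 0, 0, 0, 0, 30], [15, 22, 0, 0, 0, 0, 30], [13, 18, 0, 0, 0, 0, 30], [0, 0, 10, 0, 0, 0, 30], [0, 0, 15, 0, 0, 0, 30]]])

```text
time_s: 14.45
eef_pos: [0.5202, -0.1449, 0.0311]
eef_rot: [0.001, 0.095, 0.995, -0.001]
wrist_force: [1.7, -0.4, -0.5]
opening: 0.418
grasp_force: 60.1
```

>>> jog_arm(series=[[[0, 0, 6, 0, 0, 0, 30], [0, 0, 5, 0, 0, 0, 30], [0, 0, 4, 0, 0, 0, 30], [0, 0, 0, 0, 0, 0, 30], [0, 0, 0, 0, 0, 0, 30], [0, 0, 0, 0, 0, 0, 60], [0, 0, 0, 0, 0, 0, 60], [0, 0, 0, 0, 0, 0, 60], [0, 0, -20, 0, 0, 0, 60], [0, 0, -40, 0, 0, 0, 60]]])

```text
time_s: 15.45
eef_pos: [0.5166, -0.1432, 0.0734]
eef_rot: [-0.003, 0.096, 0.995, 0.001]
wrist_force: [0.3, -0.2, 0.9]
opening: 0.706
grasp_force: 0.0
```

Run:
```python
from h import *
from bench import ctrl
o=ctrl.get_obs();print(o['eef_pos'],o['opening'],go(o,(.520,-.1445,.08)),go(o,(.406,-.312,.08),61.2))
```

```text
[ 0.5166001  -0.14323299  0.07342611] 0.7055427751508843 rz 0.000  shift -3.6 -0.6 -6.6 rz 0.311  shift 15.6 -201.2 -6.6
```

>>> jog_arm(series=[[[0, 0, 0, 0, 0, 0.104, 45], [0, 0, 0, 0, 0, 0.104, 45], [0, 0, 0, 0, 0, 0.103, 45], [3, -33, 0, 0, 0, 0, 45], [3, -34, 0, 0, 0, 0, 45], [3, -34, 0, 0, 0, 0, 45], [3, -34, 0, 0, 0, 0, 45], [3, -33, 0, 0, 0, 0, 45], [3, -33, 0, 0, 0, 0, 45], [0, 0, 0, 0, 0, 0, 45]]])

```text
time_s: 16.45
eef_pos: [0.4051, -0.3152, 0.0762]
eef_rot: [0.0, 0.251, 0.968, -0.001]
wrist_force: [0.5, -0.4, -0.0]
opening: 0.526
grasp_force: 0.0
```

Run:
```python
from h import *
from bench import ctrl
for i in range(3): w=ctrl.camera('wrist')
o=ctrl.get_obs();print(o['eef_pos'],o['opening'],yaw(o),go(o,(.406,-.312,.004),61.2))
c=ctrl.camera('top');xr,yr=(.4,.65),(-.22,.22)
cv2.imwrite('pics/t2.png',cv2.convertScaleAbs(cv2.resize(ortho(c,xr,yr,.02,2),(792,450)),alpha=2))
```

```text
[ 0.40663581 -0.31169995  0.07575407] 0.5240255660074012 61.15163461077839 rz -0.001  shift 0.4 -0.6 71.8
```

View pics/t2.png

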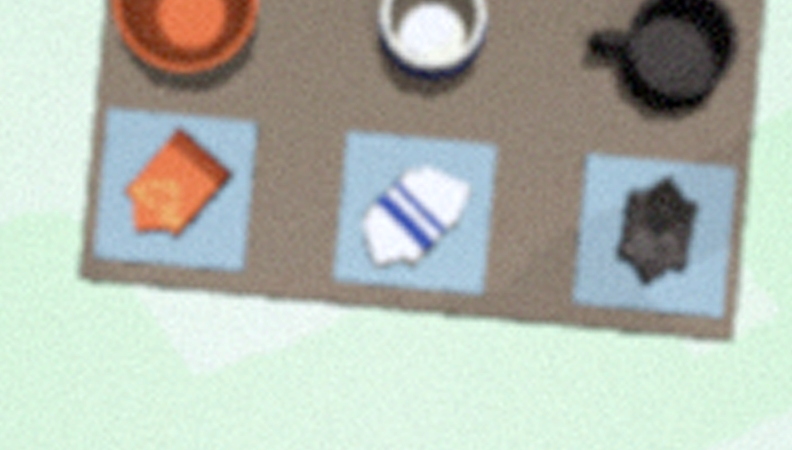

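>>> jog_arm(series=[[[0, 0, 15, 0, 0, 0, 45], [0, 0, 20, 0, 0, 0, 45], [0, 0, 20, 0, 0, 0, 45], [0, 0, 11, 0, 0, 0, 45], [0, 0, 5, 0, 0, 0, 45], [0, 0, 0, 0, 0, 0, 12], [0, 0, 0, 0, 0, 0, 12], [0, 0, 0, 0, 0, 0, 12], [0, 0, 0, 0, 0, 0, 12], [0, 0, 0, 0, 0, 0, 12]]])

```text
time_s: 17.65
eef_pos: [0.4071, -0.3125, 0.0056]
eef_rot: [0.001, 0.249, 0.969, -0.0]
wrist_force: [-0.4, -0.4, 4.2]
opening: 0.209
grasp_force: 59.2
```

Run:
```python
from h import *
from bench import ctrl
o=ctrl.get_obs();print(o['eef_pos'],o['opening'],o['grasp_force'],go(o,(.527,-.0773,.0705),84.7))
```

```text
[ 0.40709306 -0.31254302  0.0055687 ] 0.20905024884360834 59.15459632873535 rz -0.410  shift -97.7 245.3 -64.9
```

>>> jog_arm(series=[[[0, 0, -20, 0, 0, 0, 12], [0, 0, -25, 0, 0, -0.137, 12], [0, 0, -20, 0, 0, -0.137, 12], [0, 0, 0, 0, 0, -0.136, 12], [-16, 40, 0, 0, 0, 0, 12], [-16, 41, 0, 0, 0, 0, 12], [-16, 41, 0, 0, 0, 0, 12], [-16, 41, 0, 0, 0, 0, 12], [-17, 41, 0, 0, 0, 0, 12], [-17, 41, 0, 0, 0, 0, 12]]])

```text
time_s: 18.65
eef_pos: [0.5274, -0.0756, 0.07]
eef_rot: [0.0, 0.047, 0.999, -0.0]
wrist_force: [-0.1, -0.2, -0.6]
opening: 0.208
grasp_force: 58.8
```

>>> jog_arm(series=[[[0, 0, 10, 0, 0, 0, 12], [0, 0, 15, 0, 0, 0, 12], [0, 0, 10, 0, 0, 0, 12], [0, 0, 0, 0, 0, 0, 12], [0, 0, 0, 0, 0, 0, 12], [0, 0, 0, 0, 0, 0, 12], [0, 0, 0, 0, 0, 0, 12], [0, 0, 0, 0, 0, 0, 12], [0, 0, 0, 0, 0, 0, 12], [0, 0, 0, 0, 0, 0, 12]]])

```text
time_s: 19.65
eef_pos: [0.527, -0.0772, 0.035]
eef_rot: [0.0, 0.046, 0.999, -0.0]
wrist_force: [-0.7, 0.2, -1.2]
opening: 0.206
grasp_force: 58.9
```

Run:
```python
from h import *
from bench import ctrl
o=ctrl.get_obs();print(o['eef_pos'],o['opening'],o['grasp_force'],yaw(o),go(o,(.527,-.0773,.0123),84.7))
```

```text
[ 0.52699178 -0.07717621  0.03498212] 0.2059644902496288 58.850786089897156 84.68484315495083 rz -0.000  shift -0.0 -0.1 22.7
```

Lower, release to only 30 mm, and lift.

>>> jog_arm(series=[[[0, 0, 10, 0, 0, 0, 12], [0, 0, 8, 0, 0, 0, 12], [0, 0, 4.5, 0, 0, 0, 12], [0, 0, 0, 0, 0, 0, 12], [0, 0, 0, 0, 0, 0, 12], [0, 0, 0, 0, 0, 0, 30], [0, 0, 0, 0, 0, 0, 30], [0, 0, 0, 0, 0, 0, 30], [0, 0, -20, 0, 0, 0, 30], [0, 0, -40, 0, 0, 0, 30]]])

```text
time_s: 20.65
eef_pos: [0.5241, -0.0762, 0.0699]
eef_rot: [-0.003, 0.046, 0.999, 0.001]
wrist_force: [0.7, 0.7, 0.2]
opening: 0.354
grasp_force: 0.0
```

>>> jog_arm(series=[[[0, 0, -20, 0, 0, 0, 50], [0, 0, -10, 0, 0, 0, 50], [0, 0, 0, 0, 0, 0, 50], [0, 0, 0, 0, 0, 0, 50], [0, 0, 0, 0, 0, 0, 50], [0, 0, 0, 0, 0, 0, 50], [0, 0, 0, 0, 0, 0, 50], [0, 0, 0, 0, 0, 0, 50], [0, 0, 0, 0, 0, 0, 50], [0, 0, 0, 0, 0, 0, 50]]])

```text
time_s: 21.65
eef_pos: [0.5269, -0.0771, 0.1022]
eef_rot: [-0.0, 0.046, 0.999, 0.0]
wrist_force: [0.0, -0.3, 0.3]
opening: 0.587
grasp_force: 0.0
```

Run:
```python
from h import *
from bench import ctrl
o=ctrl.get_obs();print(o['eef_pos'],o['opening'],go(o,(.380,.304,.1),60))
w=ctrl.camera('wrist')
cv2.imwrite('pics/w5.png',cv2.convertScaleAbs(w['frame'],alpha=1.5))
```

```text
[ 0.52689673 -0.0771492   0.10224201] 0.5870568608868437 rz 0.431  shift 317.8 256.6 2.2
```

View pics/w5.png

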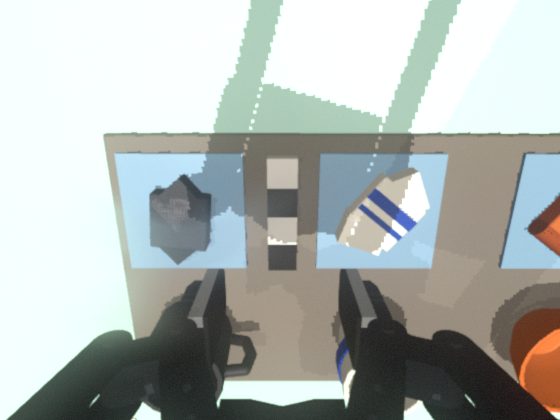

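>>> jog_arm(series=[[[0, 0, 0, 0, 0, 0.144, 50], [0, 0, 0, 0, 0, 0.144, 50], [0, 0, 0, 0, 0, 0.143, 50], [32, 26, 0, 0, 0, 0, 50], [32, 26, 0, 0, 0, 0, 50], [32, 26, 0, 0, 0, 0, 50], [32, 26, 0, 0, 0, 0, 50], [32, 26, 0, 0, 0, 0, 50], [32, 26, 0, 0, 0, 0, 50], [32, 26, 0, 0, 0, 0, 50]]])

```text
time_s: 22.7
eef_pos: [0.4233, 0.194, 0.1026]
eef_rot: [0.0, 0.259, 0.966, 0.0]
wrist_force: [1.0, -0.4, 1.2]
opening: 0.586
grasp_force: 0.0
```

>>> jog_arm(series=[[[32, 25, 0, 0, 0, 0, 50], [32, 25, 0, 0, 0, 0, 50], [30, 25, 0, 0, 0, 0, 50], [0, 0, 15, 0, 0, 0, 50], [0, 0, 15, 0, 0, 0, 50], [0, 0, 0, 0, 0, 0, 50], [0, 0, 0, 0, 0, 0, 50], [0, 0, 0, 0, 0, 0, 50], [0, 0, 0, 0, 0, 0, 50], [0, 0, 0, 0, 0, 0, 50]]])

```text
time_s: 23.7
eef_pos: [0.3806, 0.3044, 0.0729]
eef_rot: [0.0, 0.259, 0.966, 0.0]
wrist_force: [0.5, -0.2, -0.1]
opening: 0.585
grasp_force: 0.0
```

Run:
```python
from h import *
from bench import ctrl
w=ctrl.camera('wrist');o=ctrl.get_obs();print(o['eef_pos'],o['opening'],yaw(o),go(o,(.380,.304,.004)))
h=cv2.cvtColor(w['frame'],cv2.COLOR_BGR2HSV);m=cv2.inRange(h,(22,80,40),(38,255,255))
n,l,st,ce=cv2.connectedComponentsWithStats(m);print([(s,c) for s,c in zip(st[1:],ce[1:]) if s[4]>300])
p=o['eef_pos'];print(proj(w,[[p[0],p[1],.009]]))
```

```text
[0.38055037 0.30442961 0.07280209] 0.5894129728814432 59.95994887250631 rz 0.000  shift 0.3 -0.6 68.8
[(array([ 259,  199,   51,   51, 2007], dtype=int32), array([284.03986049, 224.59740907]))]
[[280.9844341  226.41875948]]
```

>>> jog_arm(series=[[[1, 1, 15, 0, 0, 0, 50], [0, 0, 20, 0, 0, 0, 50], [0, 0, 20, 0, 0, 0, 50], [0, 0, 9, 0, 0, 0, 50], [0, 0, 4.5, 0, 0, 0, 50], [0, 0, 0, 0, 0, 0, 24], [0, 0, 0, 0, 0, 0, 24], [0, 0, 0, 0, 0, 0, 24], [0, 0, 0, 0, 0, 0, 24], [0, 0, 0, 0, 0, 0, 24]]])

```text
time_s: 24.75
eef_pos: [0.3804, 0.3062, 0.0046]
eef_rot: [0.001, 0.259, 0.966, 0.001]
wrist_force: [-0.0, 0.1, 4.7]
opening: 0.326
grasp_force: 59.7
```

Run:
```python
from h import *
from bench import ctrl
o=ctrl.get_obs();print(o['eef_pos'],o['opening'],o['grasp_force'],go(o,(.5335,-.0103,.0705)))
```

```text
[0.38042896 0.30618429 0.0045569 ] 0.32594472194254126 59.66492772102356 rz 0.000  shift -290.8 -197.5 -65.9
```

>>> jog_arm(series=[[[0, 0, -22, 0, 0, 0, 24], [0, 0, -22, 0, 0, 0, 24], [0, 0, -22, 0, 0, 0, 24], [-32, -22, 0, 0, 0, 0, 24], [-32, -22, 0, 0, 0, 0, 24], [-32, -22, 0, 0, 0, 0, 24], [-32, -22, 0, 0, 0, 0, 24], [-32, -22, 0, 0, 0, 0, 24], [-32, -22, 0, 0, 0, 0, 24], [-32, -22, 0, 0, 0, 0, 24]]])

```text
time_s: 25.75
eef_pos: [0.4971, 0.0589, 0.0699]
eef_rot: [0.0, 0.259, 0.966, 0.0]
wrist_force: [0.6, 0.5, 1.4]
opening: 0.327
grasp_force: 59.2
```

>>> jog_arm(series=[[[-32, -22, 0, 0, 0, 0, 24], [-35, -21, 0, 0, 0, 0, 24], [0, 0, 10, 0, 0, 0, 24], [0, 0, 10, 0, 0, 0, 24], [0, 0, 0, 0, 0, 0, 24], [0, 0, 0, 0, 0, 0, 24], [0, 0, 0, 0, 0, 0, 24], [0, 0, 0, 0, 0, 0, 24], [0, 0, 0, 0, 0, 0, 24], [0, 0, 0, 0, 0, 0, 24]]])

```text
time_s: 26.75
eef_pos: [0.5333, -0.0101, 0.0501]
eef_rot: [0.0, 0.259, 0.966, -0.0]
wrist_force: [0.3, 0.4, 0.2]
opening: 0.328
grasp_force: 59.2
```

Run:
```python
from h import *
from bench import ctrl
w=ctrl.camera('wrist');o=ctrl.get_obs();print(o['eef_pos'],o['opening'],o['grasp_force'],go(o,(.5335,-.0103,.029)))
cv2.imwrite('pics/w6.png',cv2.convertScaleAbs(w['frame'],alpha=1.5))
```

```text
[ 0.53325527 -0.01017281  0.05000893] 0.32613718712732254 59.216365814208984 rz 0.000  shift -0.3 0.0 21.0
```

View pics/w6.png

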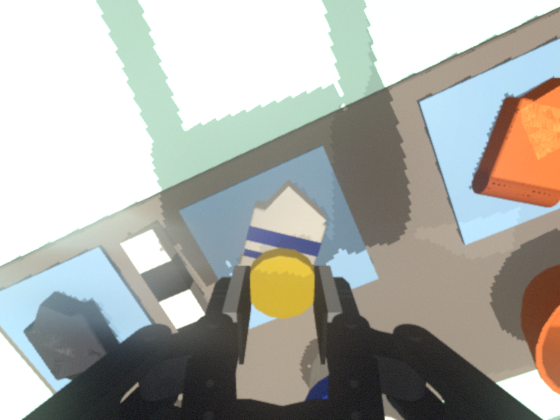

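>>> jog_arm(series=[[[0, 0, 9, 0, 0, 0, 24], [0, 0, 7, 0, 0, 0, 24], [0, 0, 4, 0, 0, 0, 24], [0, 0, 1, 0, 0, 0, 24], [0, 0, 0, 0, 0, 0, 24], [0, 0, 0, 0, 0, 0, 24], [0, 0, 0, 0, 0, 0, 48], [0, 0, 0, 0, 0, 0, 48], [0, 0, 0, 0, 0, 0, 48], [0, 0, 0, 0, 0, 0, 48]]])

```text
time_s: 27.8
eef_pos: [0.5332, -0.0103, 0.0289]
eef_rot: [0.0, 0.259, 0.966, -0.0]
wrist_force: [-0.1, 0.4, 0.1]
opening: 0.557
grasp_force: 0.0
```

>>> jog_arm(series=[[[0, 0, -10, 0, 0, 0, 48], [0, 0, -20, 0, 0, 0, 48], [0, 0, -30, 0, 0, 0, 48], [0, 0, -20, 0, 0, 0, 48], [0, 0, 0, 0, 0, 0, 48], [0, 0, 0, 0, 0, 0, 48], [0, 0, 0, 0, 0, 0, 48], [0, 0, 0, 0, 0, 0, 48], [0, 0, 0, 0, 0, 0, 48], [0, 0, 0, 0, 0, 0, 48]]])

```text
time_s: 28.8
eef_pos: [0.5328, -0.0102, 0.1081]
eef_rot: [-0.001, 0.259, 0.966, -0.0]
wrist_force: [-0.1, -0.1, 0.4]
opening: 0.563
grasp_force: 0.0
```

Run:
```python
from h import *
from bench import ctrl
w=ctrl.camera('wrist');o=ctrl.get_obs();print(o['eef_pos'],o['opening'],o['grasp_force'])
cv2.imwrite('pics/w7.png',cv2.convertScaleAbs(w['frame'],alpha=1.5))
```

```text
[ 0.53290175 -0.01026745  0.10832764] 0.564891151348667 0.0
```

View pics/w7.png

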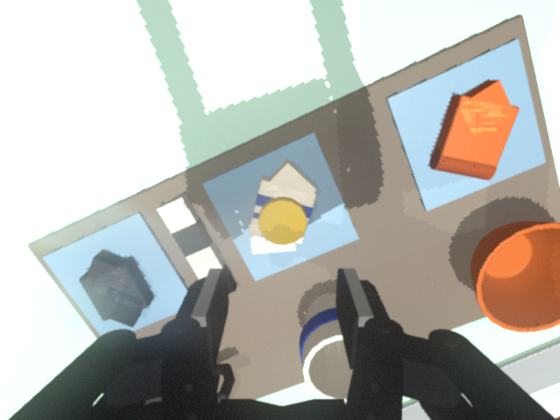

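Run:
```python
from h import *
from bench import ctrl
w=ctrl.camera('wrist')
v,u=np.mgrid[:420,:560]
def un(u,v,z): 
    d=np.array([(u-w['cx'])/w['fx'],(v-w['cy'])/w['fy'],1])@rot(w['rotation']).T
    return (w['xyz']+d*(z-w['xyz'][2])/d[2]).round(4)
h=cv2.cvtColor(w['frame'],cv2.COLOR_BGR2HSV);m=cv2.inRange(h,(20,100,40),(36,255,255));m[260:]=0;m[:,:230]=0;m[:,330:]=0
k=max(cv2.findContours(m,0,1)[0],key=cv2.contourArea);(a,b),r=cv2.minEnclosingCircle(k);print(a,b,r,'marker',un(a,b,.032))
print('pad',un(283,209,.009),'sherd',un(283,212,.023),'tip',un(288,163,.023))
z=w['z_map'];P=np.stack([(u-w['cx'])/w['fx']*z,(v-w['cy'])/w['fy']*z,z],-1)@rot(w['rotation']).T+w['xyz']
s=P[cv2.erode(m,np.ones((7,7)))>0];A=np.c_[s[:,:2],np.ones(len(s))];print(s.mean(0),np.linalg.lstsq(A,s[:,2],rcond=None)[0])
```

```text
282.23468017578125 221.11224365234375 23.59590721130371 marker [ 0.5341 -0.0102  0.032 ]
pad [ 0.534  -0.0095  0.009 ] sherd [ 0.5317 -0.0082  0.023 ] tip [0.5043 0.0113 0.023 ]
[ 0.53314909 -0.00958705  0.03507057] [-1.13808756  0.64793119  0.64805267]
```

Run:
```python
from h import *
from bench import ctrl
w=ctrl.camera('wrist')
v,u=np.mgrid[:420,:560]
h=cv2.cvtColor(w['frame'],cv2.COLOR_BGR2HSV);m=cv2.inRange(h,(20,100,40),(36,255,255));m[260:]=0;m[:,:230]=0;m[:,330:]=0
z=w['z_map'];P=np.stack([(u-w['cx'])/w['fx']*z,(v-w['cy'])/w['fy']*z,z],-1)@rot(w['rotation']).T+w['xyz']
q=(cv2.erode(m,np.ones((9,9)))>0)&(z>0);s=P[q];s=s[abs(s[:,2]-np.median(s[:,2]))<.012];A=np.c_[s[:,:2],np.ones(len(s))];print(q.sum(),len(s),np.percentile(s[:,2],[5,50,95]),np.linalg.lstsq(A,s[:,2],rcond=None)[0])
o=ctrl.get_obs();print(o['time_s'],abs(o['dq']).max())
```

```text
1011 1011 [0.03276135 0.03376079 0.03475395] [0.00223735 0.00337289 0.03259184]
28.95 0.0022681120441307026
```

The marker's top is flat at the right height, and it sits about 3 mm from the sherd's centre. Handing in.

```bash
python3 -c "
from bench import ctrl
print(ctrl.hand_in())"
```

```text
the job is handed in; nothing more can be done
None
```

The job is handed in at about 29 s with no verdict returned: each sherd is on its own pad, the scale bar is between the middle and right pads, the marker lies flat about 3 mm from the white sherd's centre, everything is released, and the arm never went near the jar.

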